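# Clamp the dental model holder with a T-bolt

## Task

Take the T-bolt from its parking block by its orange nut and lower its head lengthwise through the fork of the blue model holder to the bottom of the slot in the aluminium base. Turn the nut clockwise: the head first swings square under the slot lips, then keep turning until the nut is gently but firmly tight on the fork, snug and not forced, and let go. Do not shift the holder along the slot, press hard, or disturb the other things on the bench.

Things in the scene. Friction and masses are not known exactly. Their poses are not given: they have to be found in the camera images.
- base: Fixed aluminium base plate, 230 (x) x 120 (y) x 28 mm high. Origin: centre of its underside, z up. A T-slot runs along its x axis at y = 0, open above and at both ends: mouth between the lips 16 mm wide, lips 8 mm thick (z 20 to 28), below them an undercut 31 mm wide and 12 mm high, slot floor at z = 8 mm.
- fork (a point): Centre of the holder's fork, on the top face of its prongs (38 mm above the bench), over the slot's middle line: the bolt goes down here. Two prongs 10 mm thick, 64 mm long and 21 mm wide leave a gap of 18 mm along the slot, open towards the base's -x, closed 32 mm to +x.
- holder: Blue model holder lying on the base, axes as the base's, already where it has to be clamped. It slides along the slot only, stiffly (about 6 N). Origin: under point fork, at the base's top face (28 mm above the bench). A cream plaster cast and its steel stops stand on its rear part from x = 61 mm on, at most 55 mm above the origin.
- bolt: Loose steel T-bolt with captive nut, about 180 g, upright, head down, in the parking block. Origin: centre of the head's underside, z up. Head 30 mm long (its x), 14 mm wide (y), 10 mm high, two opposite corners cut away: in the slot it can turn clockwise (from above) from lengthwise to square, then stops on the undercut's walls. Shank 12 mm across.
- nut: Orange square nut on the bolt, 30 x 30 mm over its flats (facing its x and y, four-fold alike), on a steel flange 38 mm across and 5 mm thick, 41 mm high in all. Origin: on the axis at the flange's underside, z up; flats from 5 to 41 mm above it. At the start the origin is 30.4 to 32.3 mm above the bolt's; this and the nut's angle to the head vary.
- nut_top (a point): Middle of the nut's top, 41 mm above its origin. Turned clockwise from above, the nut goes down the bolt 12 mm a turn (1.9 mm per rad). Thread friction about 0.06 N m: while the head is free the bolt turns along; once it has stopped the nut turns on the bolt, lands on the fork, draws the head up 2 mm against the lips, and the moment climbs. 0.2 N m (30 N clamp) is right, 0.3 (50 N) too much, 0.1 too little. The nut stays where left.
- park: Fixed dark parking block, 90 x 56 x 30 mm. Origin: centre of its underside. A pocket in the middle of its top, 33 (x) x 17 (y) mm and 14 mm deep, holds the bolt's head, which lies along the block's x axis.
- spare_cast: Cream plaster cast, about 60 x 56 x 28 mm, loose on the bench; leave alone. Origin: underside.
- tin: Flat round brass tin, 68 mm across, 18 mm high; leave alone. Origin: centre of underside.
- wax_knife: Wax knife with a black round handle, 170 mm long, lying on the bench along its x axis; leave alone. Origin: middle of its length.
- bur_box: Teal perforated box, 65 x 170 x 45 mm; leave alone. Origin: centre of underside.
Things that resemble listed ones, but are neither listed nor needed, are in the scene too. What is meant by the bolt is not green, and is the larger of those in its own colour.

How it is judged:
By the outcome, as a careful person would: the job done as asked, in the order asked, and still so for the second after the job is handed in, with the robot touching nothing.
It also fails if it takes over 64 s, if anything falls off the work surface, if the arm or the gripper's body presses on something with over 40 N, if the wrist force passes 120 N, or if a joint passes its speed limit or range.

## Robot

A 6-joint arm with a two-finger parallel gripper is mounted at the origin on the work surface. World frame = base frame: x ahead of the robot, y to its left, z up, the work surface at z = 0. Lengths are in mm, angles in rad, forces in N, time in s.
With the tool pointing down it reaches from about 275 to 850 mm from the base axis. Payload 19 kg.
Tool frame: the origin (TCP) lies at the centre of the arm's flange, where the gripper is bolted on; the fingertips stand 173 mm ahead of it and the grasp point (between the pads) lies 155 mm ahead of it; x points along the fingers, y is the direction in which the jaws open and shut, and the axes are right-handed (so a half turn about x gives the same grasp; the last joint's range is limited). The gripper opens to 85 mm and grips with 20 to 120 N. Pads are 22 mm wide; open, the fingers measure 114 mm over their backs; the gripper's body (76 mm by 85 mm) begins 54 mm behind the grasp point. The pads swing forward as they close: fully open they stand 13 mm farther back than shut.
Start: joints at [1.09, 0.15, 1.437, -0, 1.554, -0.134], TCP at [195.448, 540.751, 404.667] pointing down, gripper open.
Joint ranges: [-2.8, 2.8], [-0.68, 2.1], [0.12, 2.68], [-1.39, 4.53], [0.16, 2.79], [-2.81, 2.81]. Speed limits (rad/s): [1.89, 1.89, 2.22, 3.01, 3.01, 3.01].

## Interface

Orientations are given as a rotation vector (axis times angle).
In Python, from bench import get_state, eyes, workorder gives the robot as it stands.
- The arm moves only by the tool servo_tool, never from a script. Its arguments are lists of equal length, an entry for each row: "xyz": the shift along the world's x, y, z in mm, a list of three; "delta_rot": the turn, a rotation vector about the world's x, y, z in degrees, a list of three; "claw": the opening, from 0 (shut) to 1 (fully open). In form: {"xyz": [[dx, dy, dz], ...], "delta_rot": [[rx, ry, rz], ...], "claw": [claw, ...]}. A call has 1 to 20 rows; each row shifts and turns the commanded pose from where the row before left it; what a row does not reach is not made up. A row lasts 1/8 s, in which the tool goes at most 62.5 mm and 10.7 degrees, less where a joint would pass 70% of its speed; a pose out of reach is approached as far as the arm can. A call with a gripper value outside its range is refused whole. The fingers move at their own pace and stop on an object; the grip force is fixed at half the most. Time passes only in rows, so rows that do not move let the fingers close. It gives the time, the measured TCP pose, the force and the opening at its end, in the units of the state.
- get_state(): the state, without advancing time (a new reading comes with each control period).
- eyes.grab_frame(name): name is "side" or "top"; returns the picture (420x560x3 uint8, blue, green, red); there is no depth.
- eyes.camera_model(name): a dict with "fx", "fy", "cx", "cy" (pixels), "rvec" (rotation vector, rad) and "tvec" (3), from world to camera coordinates, as OpenCV has them. Camera axes: x right, y down, z forward; pixel columns grow to the right and rows downward; lengths in mm; the calibration is good to about 2 mm. A picture is of the moment at which its call begins. camera_model takes no time and is no camera call.
- workorder.hand_in(): hands the job in, once; it reports no verdict.
The state is a dict: "clock": time; "joint_positions": joint angles; "joint_velocities": joint speeds; "effort": joint torques, N m; "position": TCP position; "orientation": TCP orientation; "force": force on the tool from outside, world axes, zero at the start; "moment": the same for the moment, N m; "finger_gap": finger opening in mm.
Only numpy, scipy, OpenCV 4.12 (cv2) and the standard library are available. Lean on these libraries where they do the work, as an engineer would, in place of code of your own. Each camera call takes 0.05 s, during which the arm holds its last target.

## Working session

There is one attempt and no reset: what is moved stays moved. The work goes in short steps, Python scripts to look and compute and a tool call to move; the robot and the scene stay as the last step left them, time stands still between calls to the robot, and variables do not carry over. Pictures are saved under pics/ and viewed, and the job is handed in when it is done.

Besides the shell and the picture viewer there is one more tool, called after "Emit:" as a command line: name --argument value ..., lists and objects as JSON in quotes. servo_tool: Moves the arm, as the interface text tells. Its arguments: {"type":"object","properties":{"xyz":{"type":"array"},"delta_rot":{"type":"array"},"claw":{"type":"array"}},"required":["xyz","delta_rot","claw"]}

```bash
mkdir -p pics; ls
python3 - <<'E'
from bench import get_state, eyes
import cv2
print(get_state())
for n in ("side","top"):
    cv2.imwrite(f"pics/{n}0.png",eyes.grab_frame(n)); print(eyes.camera_model(n))
E
```

```text
pics
{'clock': 0.0, 'joint_positions': array([ 1.08997917e+00,  1.51010457e-01,  1.43800192e+00, -3.13731203e-05,
        1.55378320e+00, -1.34000072e-01]), 'joint_velocities': array([-0.00154922,  0.00040174,  0.00040568,  0.00263771, -0.00096663,
        0.00060958]), 'effort': array([-3.72454888e-03, -7.13045669e+01, -5.70843101e+01, -5.22613136e-04,
        9.43654479e-03,  9.71450777e-05]), 'position': array([195.45828143, 540.73500564, 404.07588894]), 'orientation': array([ 0.27124288,  1.55394482, -0.27306632]), 'force': array([ 0.50074247,  0.37946069, -0.27293462]), 'moment': array([0.02795779, 0.01358508, 0.05398222]), 'finger_gap': 85.58472114338221}
{'fx': 401.1711879014338, 'fy': 401.1711879014338, 'cx': 279.3090606629258, 'cy': 214.4955560195756, 'rvec': array([ 0.4710174 , -2.67844927,  1.26319579]), 'tvec': array([529.05344502, 141.11119526, 932.84086607])}
{'fx': 485.03386755547876, 'fy': 485.03386755547876, 'cx': 277.2558293999015, 'cy': 207.88749641238059, 'rvec': array([ 2.12179642, -2.1355545 ,  0.19069832]), 'tvec': array([  58.35301237,  541.21531874, 1148.71663768])}
```

View pics/side0.png

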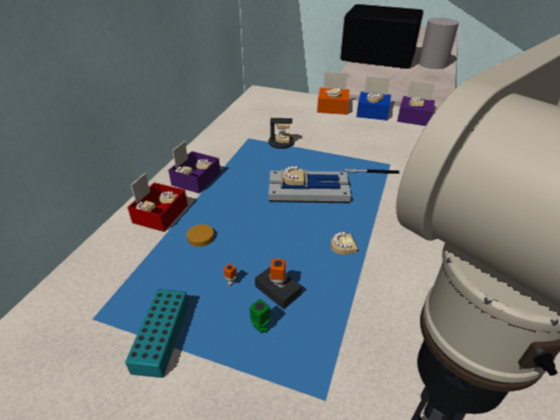

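View pics/top0.png

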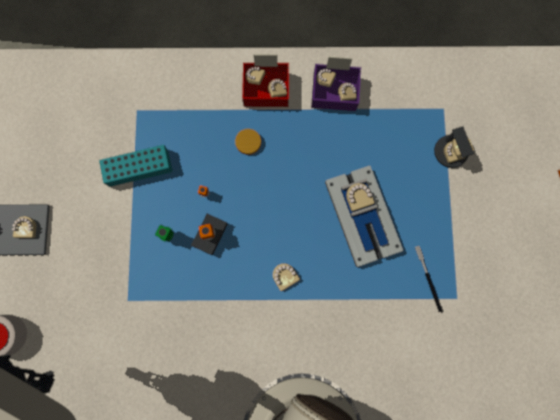

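Candidates: the orange nut in the dark block (top 206,231; side 278,268), a small orange one (top 203,191; side 230,271) and a green one (top 164,233; side 261,312). I choose the large orange one in the block and check it in close crops.

```bash
cat > h.py <<'E'
import numpy as np,cv2
from bench import get_state, eyes, workorder
from scipy.spatial.transform import Rotation as R
def cam(n):
    m=eyes.camera_model(n); K=np.array([[m['fx'],0,m['cx']],[0,m['fy'],m['cy']],[0,0,1]]); return K,m['rvec'],m['tvec']
def proj(n,P):
    K,r,t=cam(n); return cv2.projectPoints(np.atleast_2d(np.array(P,float)),r,t,K,None)[0][:,0]
def back(n,uv,z):
    K,r,t=cam(n); Rm=R.from_rotvec(r).as_matrix(); c=-Rm.T@t
    out=[]
    for u,v in np.atleast_2d(uv):
        d=Rm.T@np.linalg.inv(K)@np.array([u,v,1]); out.append(c+d*(z-c[2])/d[2])
    return np.array(out)
def crop(img,x0,y0,w,h,s,fn):
    c=cv2.resize(img[y0:y0+h,x0:x0+w],None,fx=s,fy=s,interpolation=cv2.INTER_CUBIC); 
    st=10
    for x in range((x0+st-1)//st*st,x0+w,st):
        cv2.line(c,(int((x+.5-x0)*s),0),(int((x+.5-x0)*s),6),(255,255,255),1); cv2.putText(c,str(x),(int((x-x0)*s)-8,18),0,.35,(255,255,255),1)
    for y in range((y0+st-1)//st*st,y0+h,st):
        cv2.line(c,(0,int((y+.5-y0)*s)),(6,int((y+.5-y0)*s)),(255,255,255),1); cv2.putText(c,str(y),(8,int((y-y0)*s)+8),0,.35,(255,255,255),1)
    cv2.imwrite(fn,c)
E
python3 - <<'E'
from h import *
t=cv2.imread('pics/top0.png');s=cv2.imread('pics/side0.png')
crop(t,180,170,60,90,6,'pics/t_nut.png');crop(t,315,155,100,120,5,'pics/t_base.png')
crop(s,245,240,75,75,8,'pics/s_nut.png');crop(s,260,155,100,60,8,'pics/s_base.png')
E
```

```text
(no output)
```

View pics/t_nut.png

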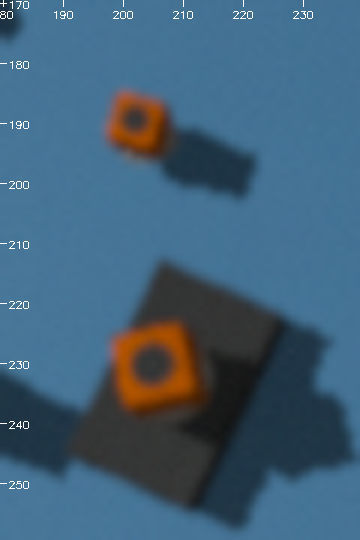

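View pics/t_base.png

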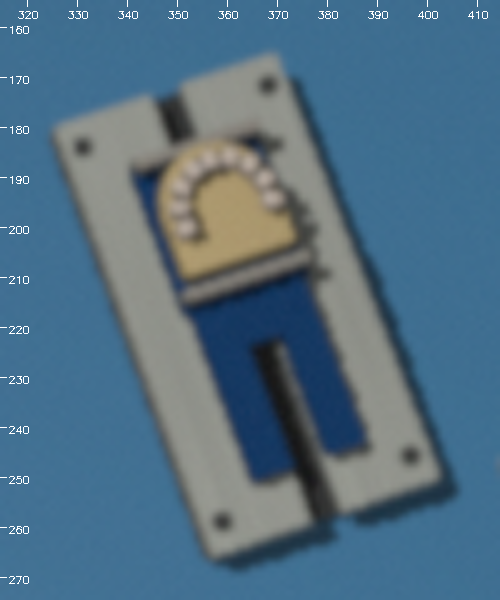

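View pics/s_nut.png

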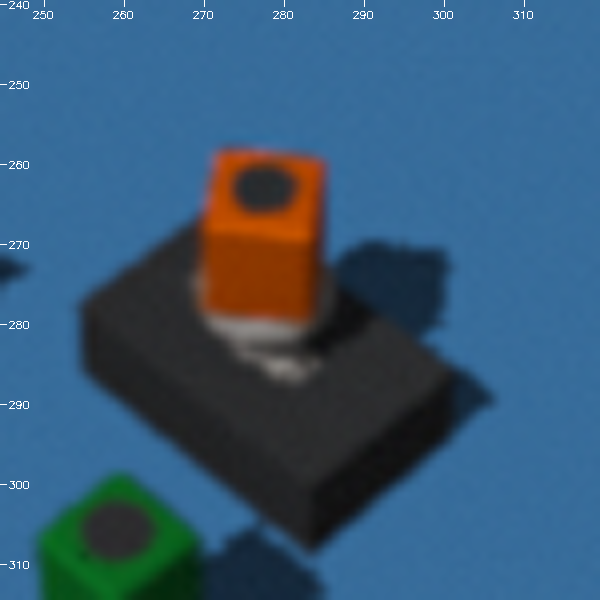

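View pics/s_base.png

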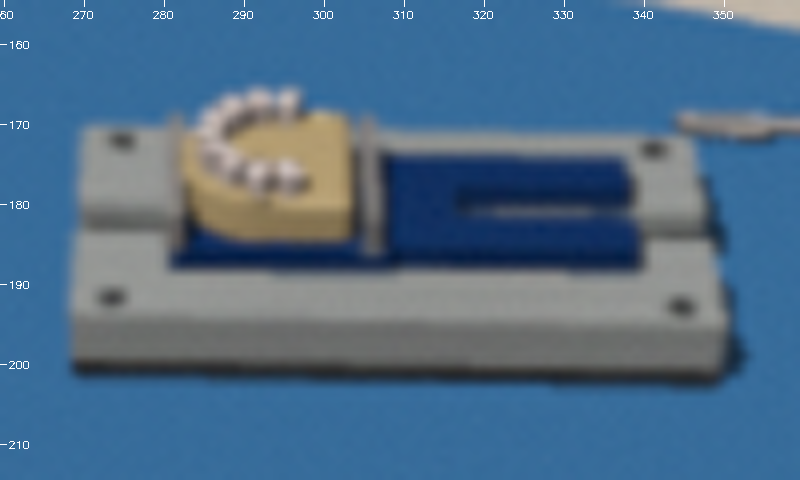

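```bash
cat >> h.py <<'E'
from scipy.optimize import least_squares
def fit(P,obs,z,x0):
    # P Nx2 local pts; obs dict cam->Nx2; fit x,y,yaw
    def f(p):
        c,s=np.cos(p[2]),np.sin(p[2]); W=np.c_[np.array(P)@np.array([[c,s],[-s,c]])+p[:2],np.full(len(P),z)]
        return np.concatenate([(proj(n,W)-o).ravel() for n,o in obs.items()])
    r=least_squares(f,x0); return r.x,r.fun.reshape(-1,2).round(1).tolist()
E
python3 - <<'E'
from h import *
tb=np.array([[325.4,180.6],[370.6,165.6],[403.4,251],[357.4,267.4]])-.4
sb=np.array([[269,194.6],[270.5,170.9],[346.9,172.1],[350.9,195.2]])-.4
print(back('top',tb,28).round(1).tolist());print(back('side',sb,28).round(1).tolist())
tp=np.array([[207,213.7],[227.5,224.2],[212.8,254.7],[191.7,245]])
print(back('top',tp,30).round(1).tolist())
print('nut',back('top',[205,230.2],88.4),back('side',[277.5,262.5],88.4))
print('gapend',back('top',[368.9,223.7],38),'prong',back('top',[[366,251],[388.4,244.5]],38))
E
```

```text
[[615.8, -66.7, 28.0], [654.3, -183.0, 28.0], [436.0, -255.2, 28.0], [396.4, -140.1, 28.0]]
[[619.0, -68.2, 28.0], [657.9, -182.1, 28.0], [438.6, -255.9, 28.0], [402.6, -144.7, 28.0]]
[[531.2, 230.6, 30.0], [504.4, 179.0, 30.0], [428.7, 214.4, 30.0], [453.0, 266.9, 30.0]]
nut [[481.87116576 226.07411993  88.4       ]] [[485.99452035 224.19989583  88.4       ]]
gapend [[ 502.20341078 -171.70975324   38.        ]] prong [[ 434.69652836 -161.90652032   38.        ]
 [ 450.30283277 -217.5450051    38.        ]]
```

Run:
```python
from h import *
tb=np.array([[325.4,180.6],[370.6,165.6],[403.4,251],[357.4,267.4]])-.4
sb=np.array([[269,194.6],[270.5,170.9],[346.9,172.1],[350.9,195.2]])-.4
P=[[115,60],[115,-60],[-115,-60],[-115,60]]
for o in ({'top':tb},{'side':sb},{'top':tb,'side':sb}): print(fit(P,o,28,[530,-160,.3]))
p,_=fit(P,{'top':tb,'side':sb},28,[530,-160,.3])
c,s=np.cos(p[2]),np.sin(p[2]);Rm=np.array([[c,s],[-s,c]])
for n,uv in (('top',[[368.9,223.7],[366,251],[388.4,244.5]]),('side',[[317-.0,180.2],[338,184],[336.5,176]])):
    print(n,((back(n,np.array(uv),38)[:,:2]-p[:2])@Rm.T).round(1).tolist())
tp=np.array([[207,213.7],[227.5,224.2],[212.8,254.7],[191.7,245]])
print('park',fit([[45,28],[45,-28],[-45,-28],[-45,28]],{'top':tp},30,[480,222,.4]))
sp=np.array([[255,277],[283.5,300],[301,285.5]])
print('parkside',back('side',sp,30).round(1).tolist())
def fo(x,y,p): return None
```

```text
(array([ 5.25594415e+02, -1.61247326e+02,  3.22165949e-01]), [[0.5, 0.0], [-0.5, 0.2], [-0.3, 0.2], [0.2, -0.4]])
(array([ 5.29637065e+02, -1.62763965e+02,  3.26910685e-01]), [[0.0, -0.2], [0.1, -0.1], [-0.4, -0.2], [0.3, 0.4]])
(array([ 5.27210072e+02, -1.61389072e+02,  3.23602882e-01]), [[0.5, -0.5], [-0.5, -0.4], [-0.2, -0.5], [0.4, -1.1], [0.6, 0.2], [0.8, 0.2], [0.4, 0.3], [1.0, 1.0]])
top [[-27.0, -1.8], [-87.9, 28.9], [-90.8, -28.8]]
side [[-21.1, 0.9], [-80.2, 18.2], [-79.5, -22.5]]
park (array([ 4.79386846e+02,  2.22701045e+02, -4.40869914e-01]), [[0.7, -0.3], [0.4, -1.5], [-0.9, 0.8], [-0.1, 1.0]])
parkside [[536.6, 230.2, 30.0], [456.5, 268.4, 30.0], [433.9, 218.5, 30.0]]
```

Run:
```python
from h import *
t=cv2.imread('pics/top0.png');s=cv2.imread('pics/side0.png')
crop(t,192,215,28,28,20,'pics/t_nut2.png')
crop(s,262,250,32,40,15,'pics/s_nut2.png')
```

```text
(no output)
```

View pics/t_nut2.png

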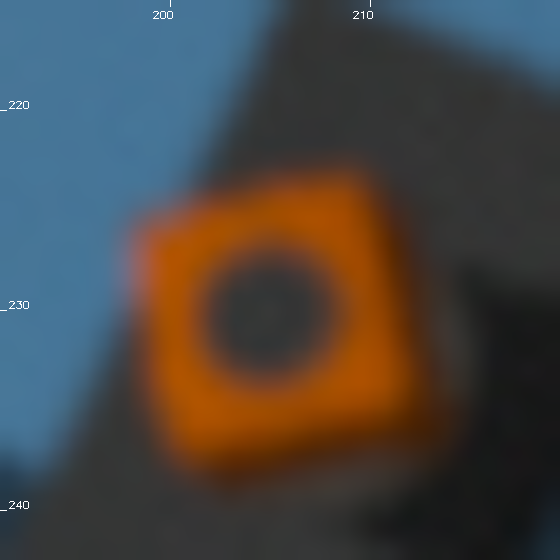

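View pics/s_nut2.png

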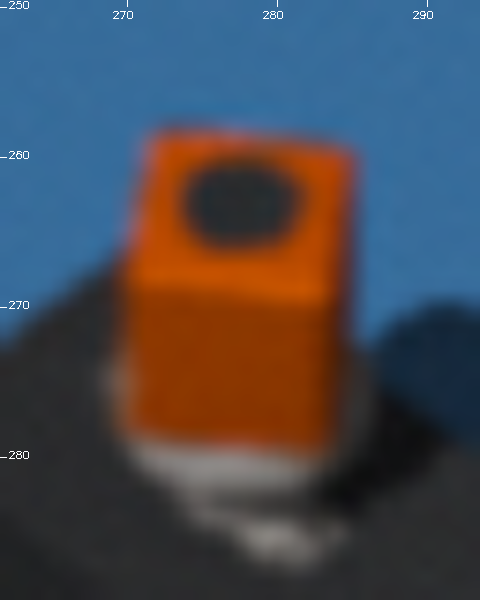

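Run:
```python
from h import *
st=np.array([[148,135],[355,150],[330,300],[125,285]])/15+[261.5,249.5]
tt=np.array([[140,228],[370,175],[410,420],[180,465]])/20+[191.5,214.5]
for n,a in(('side',st),('top',tt)):
    W=back(n,a,88.4)[:,:2]; print(n,W.round(1).tolist(), W.mean(0))
    e=np.roll(W,-1,0)-W; print(np.degrees(np.arctan2(e[:,1],e[:,0]))%90, np.linalg.norm(e,axis=1))
s=get_state();M=R.from_rotvec(s['orientation']).as_matrix();print(M.round(3))
print(back('side',[277.5,263],88.4),back('top',[204.85,230.15],88.4))
```

```text
side [[502.2, 217.7], [473.8, 210.5], [467.7, 238.5], [495.0, 245.5]] [484.65115281 228.07459502]
[14.34190259 12.32487326 14.42541406 14.38663449] [29.28967748 28.67753943 28.25795017 28.70096723]
top [[492.2, 241.7], [498.4, 214.6], [469.2, 209.3], [464.0, 236.3]] [480.94752898 225.4640035 ]
[12.80867236 10.17271591 10.81362799 10.71513322] [27.80626233 29.70265025 27.506553   28.73281341]
[[-0.001  0.34   0.94 ]
 [-0.001  0.94  -0.34 ]
 [-1.    -0.001 -0.   ]]
[[485.50354596 225.54674891  88.4       ]] [[481.99258971 226.43109086  88.4       ]]
```

Emit:
servo_tool --xyz '[[24,-26,-8],[24,-26,-8],[24,-26,-8],[24,-26,-8],[24,-26,-8],[24,-26,-8],[24,-26,-8],[24,-26,-8],[24,-26,-8],[24,-26,-8],[24,-26,-8],[24,-26,-8],[0,0,0],[0,0,0]]' --delta_rot '[[0,0,2.7],[0,0,2.7],[0,0,2.7],[0,0,2.7],[0,0,2.7],[0,0,2.7],[0,0,2.7],[0,0,2.7],[0,0,2.7],[0,0,2.7],[0,0,2.7],[0,0,2.7],[0,0,0],[0,0,0]]' --claw '[0.8,0.8,0.8,0.8,0.8,0.8,0.8,0.8,0.8,0.8,0.8,0.8,0.8,0.8]'

```text
clock: 1.85
position: [483.3, 228.9, 308.5]
orientation: [-0.171, 1.565, 0.171]
force: [-1.1, 0.2, 0.9]
finger_gap: 68.2
```

```bash
cat >> h.py <<'E'
def st():
    s=get_state(); M=R.from_rotvec(s['orientation']).as_matrix()
    print('t',round(s['clock'],2),'pos',s['position'].round(2),'yaw',round(np.degrees(np.arctan2(M[1,1],M[0,1])),2),'tilt',M[:2,0].round(4),'F',s['force'].round(2),'M',s['moment'].round(3),'gap',round(s['finger_gap'],2),'q6',round(np.degrees(s['joint_positions'][5]),1))
E
python3 - <<'E'
from h import *
st()
s=eyes.grab_frame('side');t=eyes.grab_frame('top');cv2.imwrite('pics/s1.png',s);cv2.imwrite('pics/t1.png',t)
crop(s,220,170,120,120,6,'pics/s1c.png')
E
```

```text
t 1.85 pos [483.25 228.91 308.52] yaw 102.49 tilt [-0.0006 -0.0001] F [-1.07  0.17  0.9 ] M [ 0.011 -0.009 -0.014] gap 68.23 q6 -85.4
```

View pics/s1c.png

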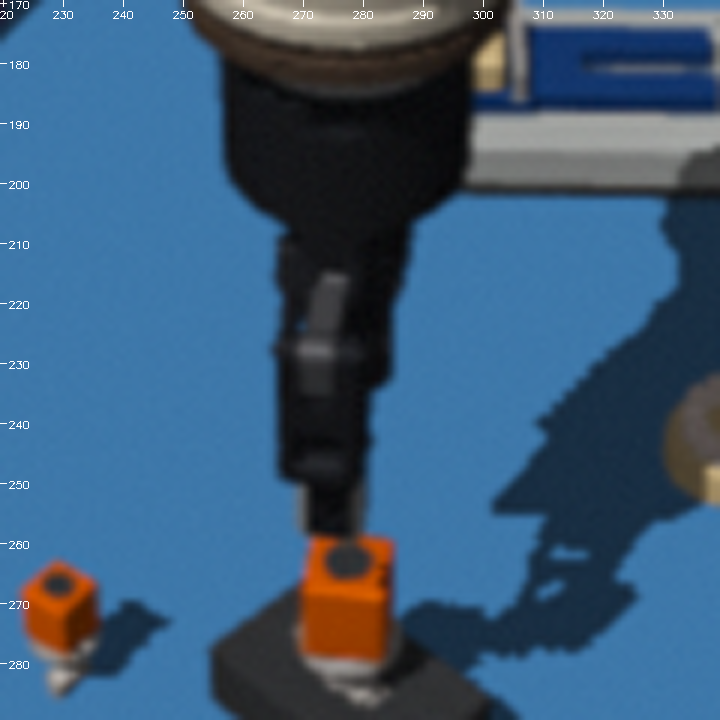

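View pics/t1.png

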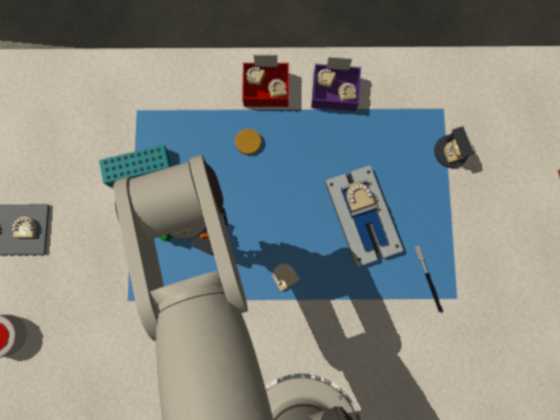

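Run:
```python
from h import *
for n in('side','top'):
    K,r,t=cam(n);print(n,-R.from_rotvec(r).as_matrix().T@t)
c=np.array([483.25,228.91]);y=np.array([-.2163,.9763]);x=np.array([.9763,.2163])
for d in(-48,-34,34,48):
  for w in(-11,11):
    print(d,w,proj('side',[[*(c+d*y+w*x),140],[*(c+d*y+w*x),165]]).round(1).tolist())
print('flange',proj('side',[[*c,308.5]]))
```

```text
side [287.03903638 772.67210301 700.42016773]
top [ 329.76939585   56.49248881 1226.34813705]
-48 -11 [[286.2, 231.1], [286.4, 222.0]]
-48 11 [[275.8, 230.2], [275.8, 221.1]]
-34 -11 [[285.5, 235.6], [285.6, 226.5]]
-34 11 [[274.9, 234.7], [274.9, 225.6]]
34 -11 [[281.4, 259.2], [281.5, 250.0]]
34 11 [[270.1, 258.1], [270.0, 248.9]]
48 -11 [[280.5, 264.5], [280.5, 255.2]]
48 11 [[269.0, 263.4], [268.9, 254.1]]
flange [[278.24836229 176.50609213]]
```

Emit:
servo_tool --xyz '[[0,-3,0],[0,0,-26],[0,0,-26],[0,0,-18],[0,0,-8],[0,0,0],[0,0,0],[0,0,0],[0,0,0],[0,0,0],[0,0,0]]' --delta_rot '[[0,0,0],[0,0,0],[0,0,0],[0,0,0],[0,0,0],[0,0,0],[0,0,0],[0,0,0],[0,0,0],[0,0,0],[0,0,0]]' --claw '[0.8,0.8,0.8,0.8,0.8,0.6,0.5,0.45,0.4,0.35,0.3]'

```text
clock: 3.32
position: [483.5, 225.8, 231.0]
orientation: [-0.172, 1.563, 0.172]
force: [-1.4, 1.0, 5.7]
finger_gap: 29.3
```

Run:
```python
from h import *
st()
s=eyes.grab_frame('side');cv2.imwrite('pics/s2.png',s)
crop(s,220,200,120,100,6,'pics/s2c.png')
st()
```

```text
t 3.33 pos [483.52 225.84 231.01] yaw 102.53 tilt [0.0005 0.0002] F [-1.4   0.95  5.71] M [ 0.286  0.23  -0.007] gap 29.29 q6 -85.8
t 3.38 pos [483.51 225.86 231.  ] yaw 102.53 tilt [0.0005 0.0003] F [-0.69  2.15  5.76] M [0.336 0.208 0.006] gap 28.84 q6 -85.8
```

View pics/s2c.png

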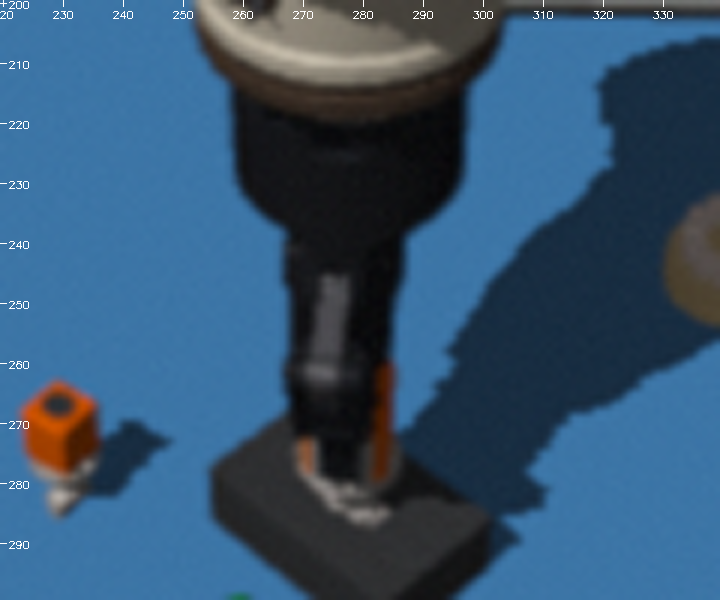

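Emit:
servo_tool --xyz '[[0,0,0],[0,0,0],[0,0,2],[0,0,0],[0,0,0],[0,0,0],[0,0,0],[0,0,0],[0,0,0],[0,0,0],[0,0,0],[0,0,0],[0,0,0],[0,0,0],[0,0,0],[0,0,0]]' --delta_rot '[[0,0,0],[0,0,0],[0,0,-8],[0,0,-10],[0,0,-10],[0,0,-10],[0,0,-10],[0,0,-10],[0,0,-10],[0,0,-10],[0,0,-10],[0,0,-2],[0,0,0],[0,0,0],[0,0,0],[0,0,0]]' --claw '[0.5,0.65,0.65,0.65,0.65,0.65,0.65,0.65,0.65,0.65,0.65,0.6,0.5,0.4,0.3,0.3]'

```text
clock: 5.38
position: [483.5, 225.8, 232.8]
orientation: [1.046, 1.305, -1.046]
force: [-0.1, 0.3, 3.3]
finger_gap: 29.0
```

Run:
```python
from h import *
st()
s=eyes.grab_frame('side');cv2.imwrite('pics/s3.png',s)
crop(s,220,200,120,100,6,'pics/s3c.png')
st()
```

```text
t 5.38 pos [483.48 225.75 232.79] yaw 12.57 tilt [0. 0.] F [-0.06  0.33  3.3 ] M [-0.118  0.112  0.   ] gap 28.97 q6 4.2
t 5.42 pos [483.46 225.76 232.79] yaw 12.56 tilt [0.     0.0001] F [-0.55  0.16  3.11] M [-0.054  0.162  0.016] gap 29.34 q6 4.2
```

View pics/s3c.png

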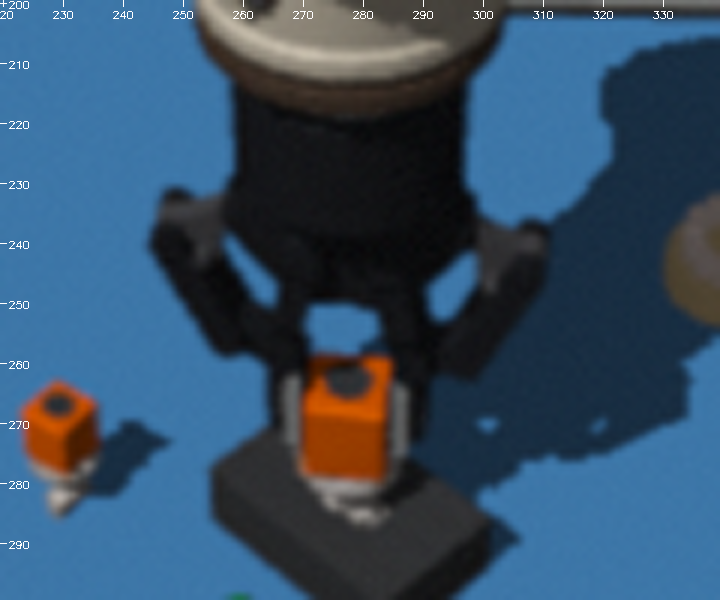

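Emit:
servo_tool --xyz '[[0,0,10],[0,0,20],[0,0,30],[0,0,30],[-1,-34,0],[-1,-34,0],[-1,-34,0],[-1,-34,0],[-1,-34,0],[-1,-34,0],[-1,-34,0],[-1,-34,0],[-1,-34,0],[0,-34,0],[0,-34,0],[0,-32,-10],[0,0,-15],[0,0,-15],[0,0,0],[0,0,0]]' --delta_rot '[[0,0,0],[0,0,0],[0,0,0],[0,0,0],[0,0,3.65],[0,0,3.65],[0,0,3.65],[0,0,3.65],[0,0,3.65],[0,0,3.65],[0,0,3.65],[0,0,3.65],[0,0,3.65],[0,0,3.65],[0,0,3.65],[0,0,3.65],[0,0,0],[0,0,0],[0,0,0],[0,0,0]]' --claw '[0.3,0.3,0.3,0.3,0.3,0.3,0.3,0.3,0.3,0.3,0.3,0.3,0.3,0.3,0.3,0.3,0.3,0.3,0.3,0.3]'

```text
clock: 7.92
position: [474.6, -179.7, 283.1]
orientation: [0.46, 1.521, -0.46]
force: [-0.3, 0.3, -1.1]
finger_gap: 29.0
```

Run:
```python
from h import *
st()
s=eyes.grab_frame('side');t=eyes.grab_frame('top');cv2.imwrite('pics/s4.png',s);cv2.imwrite('pics/t4.png',t)
crop(s,260,110,100,100,7,'pics/s4c.png')
crop(t,310,150,110,120,5,'pics/t4c.png')
```

```text
t 7.92 pos [ 474.62 -179.73  283.12] yaw 56.37 tilt [ 0.0003 -0.0002] F [-0.27  0.34 -1.07] M [ 0.028 -0.     0.004] gap 29.05 q6 -85.8
```

View pics/s4c.png

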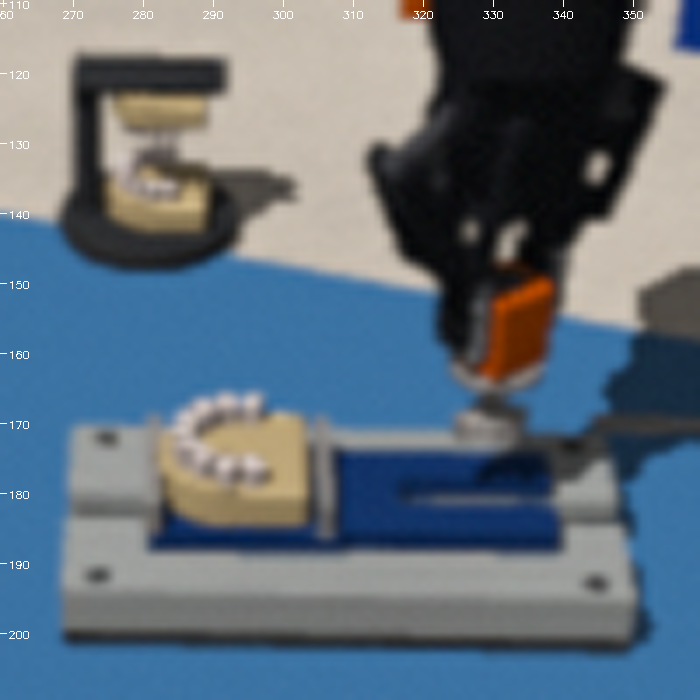

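View pics/t4c.png

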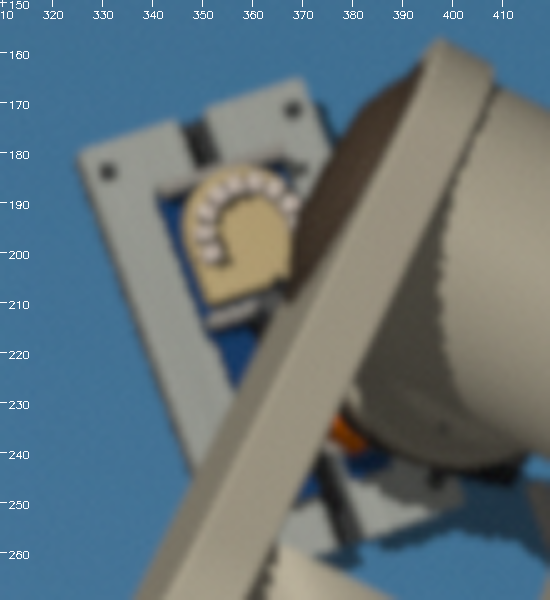

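Run:
```python
from h import *
s=cv2.imread('pics/s4.png')
crop(s,315,145,36,40,18,'pics/s4d.png')
# predicted head outline
c0=np.array([474.62,-179.73]); zb=16+283.12-232.79
for a in (-6,0,6):
    th=.3243+np.radians(a);ux=np.array([np.cos(th),np.sin(th)]);uy=np.array([-ux[1],ux[0]])
    for z in(zb,zb+10):
        print(a,z,proj('side',[[*(c0+15*i*ux+7*j*uy),z] for i,j in((1,1),(1,-1),(-1,-1),(-1,1))]).round(1).tolist())
print('axis',proj('side',[[*c0,z] for z in(zb,zb+31,zb+36,zb+72)]).round(1).tolist())
```

```text
-6 66.33000000000001 [[324.4, 172.9], [324.6, 170.2], [335.1, 170.9], [335.0, 173.6]]
-6 76.33000000000001 [[324.6, 169.9], [324.8, 167.2], [335.4, 168.0], [335.3, 170.7]]
0 66.33000000000001 [[324.6, 173.2], [324.3, 170.5], [334.8, 170.6], [335.2, 173.3]]
0 76.33000000000001 [[324.9, 170.2], [324.6, 167.5], [335.1, 167.7], [335.6, 170.4]]
6 66.33000000000001 [[325.0, 173.5], [324.1, 170.8], [334.5, 170.3], [335.4, 173.0]]
6 76.33000000000001 [[325.2, 170.5], [324.4, 167.8], [334.8, 167.4], [335.7, 170.1]]
axis [[329.7, 171.9], [330.7, 162.6], [330.8, 161.1], [332.0, 149.8]]
```

View pics/s4d.png

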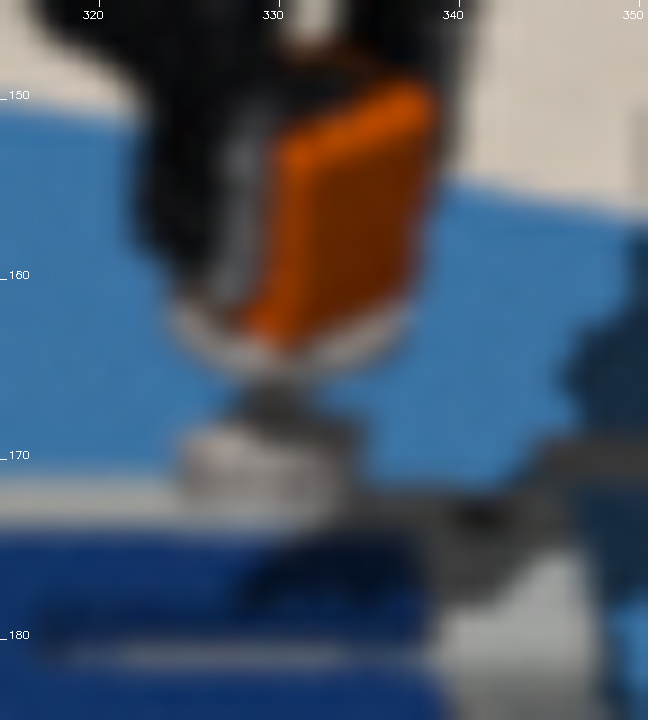

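Emit:
servo_tool --xyz '[[0,0,15],[0,0,15],[0,0,0],[0,0,0]]' --delta_rot '[[0,0,0],[0,0,0],[0,0,0],[0,0,0]]' --claw '[0.3,0.3,0.3,0.3]'

```text
clock: 8.52
position: [474.4, -180.2, 312.7]
orientation: [0.46, 1.521, -0.46]
force: [-0.7, 0.9, -2.5]
finger_gap: 28.8
```

Run:
```python
from h import *
st()
f=[eyes.grab_frame('side') for _ in range(4)]
s=np.mean(f,0).astype(np.uint8);cv2.imwrite('pics/s5.png',s)
crop(s,315,135,36,36,20,'pics/s5c.png')
c=get_state()['position'];c0=c[:2];zb=16+c[2]-232.79
img=cv2.imread('pics/s5c.png');rows=[]
for a in(-6,0,6):
    im=img[280:700,100:460].copy()
    th=.3243+np.radians(a);ux=np.array([np.cos(th),np.sin(th)]);uy=np.array([-ux[1],ux[0]])
    L=[(15,7),(15,-2),(10,-7),(-15,-7),(-15,2),(-10,7)]
    for z in(zb,zb+10):
        p=proj('side',[[*(c0+i*ux+j*uy),z] for i,j in L])
        q=((p-[315,135]+.5)*20-[100,280]).astype(int); cv2.polylines(im,[q],True,(0,255,255),1)
    cv2.putText(im,str(a),(5,20),0,.5,(0,0,255),1);rows.append(im[:,:260])
cv2.imwrite('pics/s5o.png',np.hstack(rows))
```

```text
t 8.53 pos [ 474.36 -180.22  312.66] yaw 56.33 tilt [ 0.     -0.0001] F [-0.71  0.89 -2.48] M [-0.02  -0.032  0.011] gap 28.79 q6 -85.8
```

View pics/s5c.png

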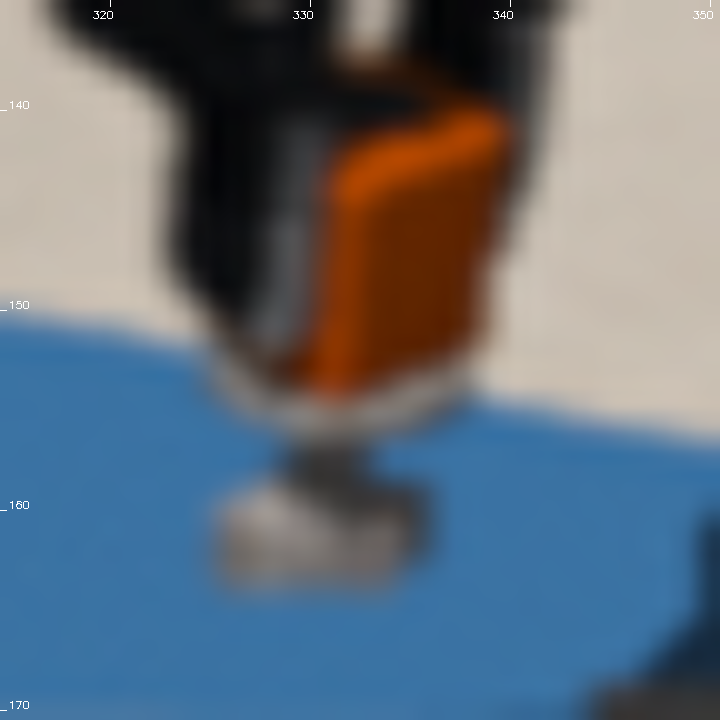

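View pics/s5o.png

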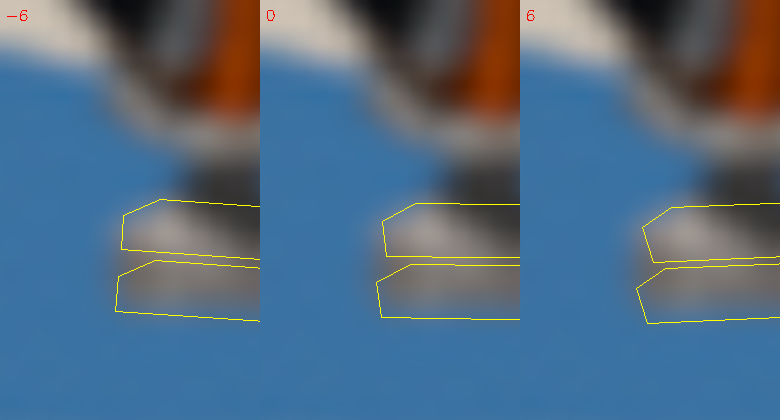

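Run:
```python
from h import *
P=[[-32,30],[-32,-30],[32,9],[32,-9]]
def run(n,P,o):
    def f(p):
        c,s=np.cos(.3243),np.sin(.3243);W=np.c_[np.array(P)@np.array([[c,s],[-s,c]])+p[:2],np.full(len(P),38.)]
        return (proj(n,W)-o).ravel()
    r=least_squares(f,[474,-180]);print(n,r.x,r.fun.round(1))
run('side',P[:2],np.array([[339.5,185.4],[338,174]]))
run('top',P,np.array([[366,250.8],[388.4,244.3],[365.2,224.3],[371.8,223]]))
s=cv2.imread('pics/side0.png');t=cv2.imread('pics/top0.png')
crop(s,310,165,50,35,15,'pics/s0f.png');crop(t,355,215,45,50,14,'pics/t0f.png')
```

```text
side [ 478.87482599 -181.94946915] [ 0.2  0.2 -0.2 -0.2]
top [ 472.68314155 -180.23550519] [ 0.1  1.   0.5 -0.5 -0.4  0.2 -0.2 -0.8]
```

View pics/s0f.png

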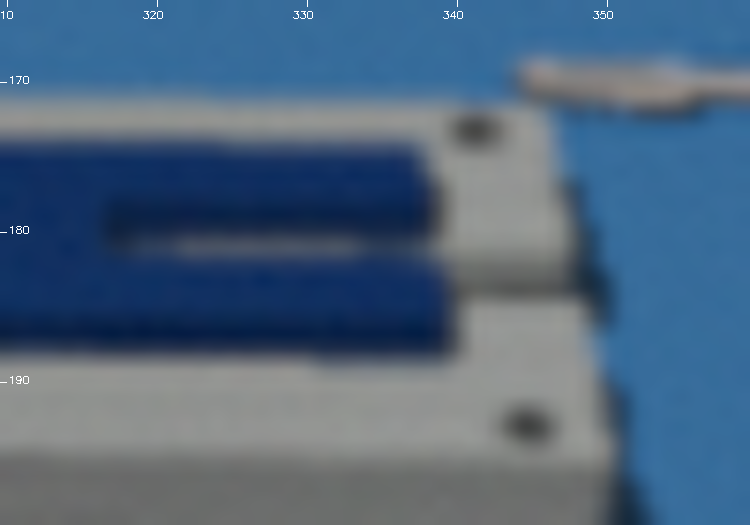

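View pics/t0f.png

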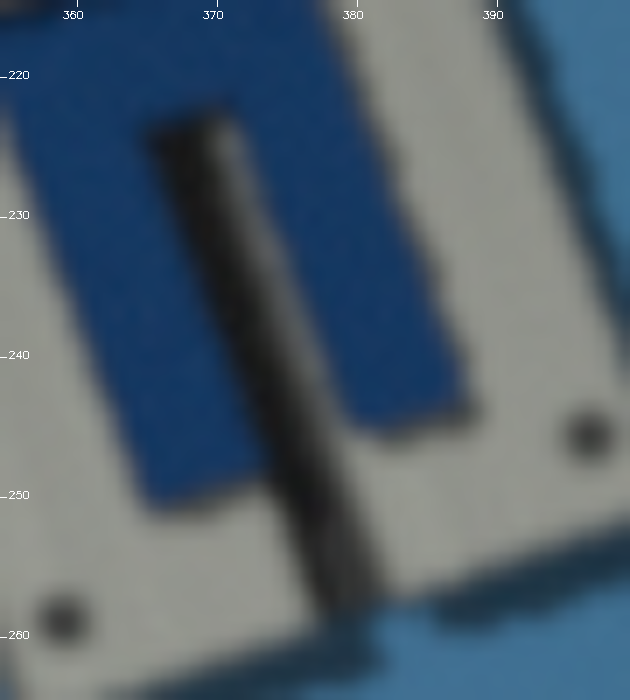

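Run:
```python
from h import *
def run(n,P,o,free):
    def f(p):
        a=p[2] if free else .3243
        c,s=np.cos(a),np.sin(a);W=np.c_[np.array(P)@np.array([[c,s],[-s,c]])+p[:2],np.full(len(P),38.)]
        return (proj(n,W)-o).ravel()
    r=least_squares(f,[474,-180]+([.32] if free else []));print(n,r.x,r.fun.round(1))
for fr in(0,1):
    run('side',[[-32,30],[-32,-30],[32,-9],[32,9]],np.array([[339.3,185.8],[337.4,174.2],[316.5,177.8],[316.3,181.2]]),fr)
    run('top',[[-32,30],[-32,-30],[-32,9],[-32,-9],[32,9],[32,-9]],np.array([[365.2,250.6],[388.1,243.1],[373.2,248.4],[380,244.9],[365.2,223.8],[370.9,222]]),fr)
K,r,t=cam('top')
print(proj('top',[[474,-180,38],[475,-180,38],[474,-179,38]]))
```

```text
side [ 479.39999856 -180.2235415 ] [ 0.1  0.1  0.1 -0.1 -0.3 -0.1  0.2  0.1]
top [ 474.83892128 -178.76332757] [ 0.2  0.3  0.2 -0.1  0.2 -0.3  0.3  0.8 -1.  -0.1  0.1 -0.6]
side [ 4.79400291e+02 -1.80223979e+02  3.19521298e-01] [ 0.   0.1  0.1 -0.1 -0.3 -0.1  0.2  0. ]
top [ 4.74889848e+02 -1.78918357e+02  3.09286270e-01] [ 0.   0.2  0.1  0.1  0.1 -0.3  0.2  0.9 -0.8 -0.2  0.3 -0.7]
[[372.71950418 235.00686635]
 [372.70274512 234.60358654]
 [372.31388477 235.0094702 ]]
```

Emit:
servo_tool --xyz '[[1.8,0.5,0],[0,0,-15],[0,0,-15],[0,0,-15],[0,0,-8],[0,0,-2],[0,0,-2],[0,0,-2],[0,0,-2],[0,0,-2],[0,0,0]]' --delta_rot '[[0,0,0],[0,0,0],[0,0,0],[0,0,0],[0,0,0],[0,0,0],[0,0,0],[0,0,0],[0,0,0],[0,0,0],[0,0,0]]' --claw '[0.3,0.3,0.3,0.3,0.3,0.3,0.3,0.3,0.3,0.3,0.3]'

```text
clock: 10.1
position: [476.2, -179.7, 249.5]
orientation: [0.46, 1.522, -0.46]
force: [-0.3, 0.1, -1.6]
finger_gap: 29.0
```

Run:
```python
from h import *
st()
s=eyes.grab_frame('side');t=eyes.grab_frame('top')
crop(s,300,140,60,60,11,'pics/s6c.png')
crop(t,340,200,80,70,9,'pics/t6c.png')
st()
```

```text
t 10.1 pos [ 476.22 -179.73  249.55] yaw 56.33 tilt [-0.0002  0.    ] F [-0.3   0.14 -1.63] M [-0.015 -0.057  0.007] gap 29.0 q6 -85.7
t 10.2 pos [ 476.26 -179.76  249.69] yaw 56.33 tilt [-0.     -0.0001] F [ 0.63 -0.81 -2.39] M [ 0.022  0.017 -0.016] gap 29.25 q6 -85.7
```

View pics/s6c.png

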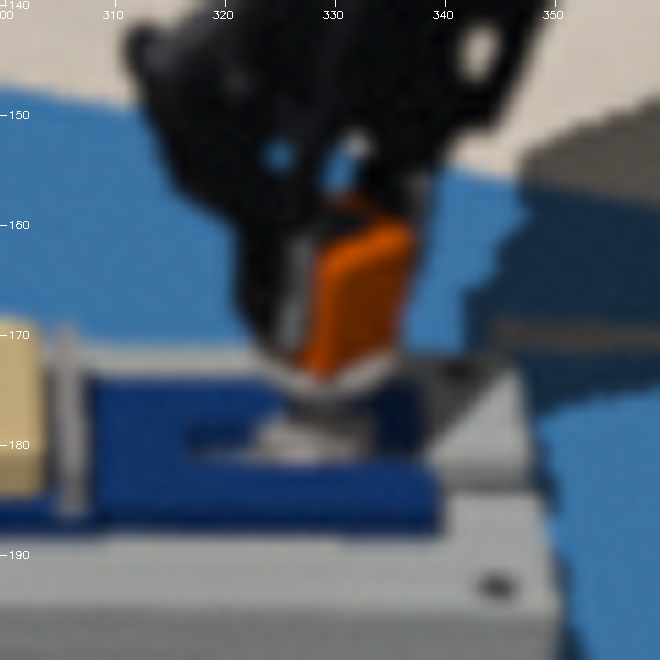

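View pics/t6c.png

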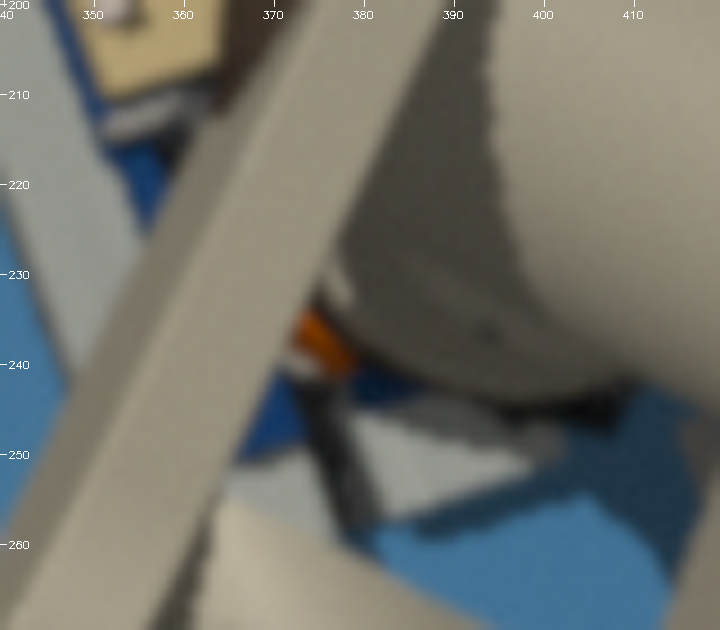

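Emit:
servo_tool --xyz '[[0,0,-1.5],[0,0,-1.5],[0,0,-1.5],[0,0,-1.5],[0,0,-1.5],[0,0,-1.5],[0,0,0]]' --delta_rot '[[0,0,0],[0,0,0],[0,0,0],[0,0,0],[0,0,0],[0,0,0],[0,0,0]]' --claw '[0.3,0.3,0.3,0.3,0.3,0.3,0.3]'

```text
clock: 11.08
position: [476.2, -179.7, 240.5]
orientation: [0.46, 1.522, -0.46]
force: [0.0, -0.4, -1.4]
finger_gap: 28.8
```

```bash
python3 -c "
from h import *
st()"
```

```text
t 11.07 pos [ 476.23 -179.73  240.5 ] yaw 56.33 tilt [-0.0003  0.0001] F [ 0.04 -0.36 -1.38] M [0.026 0.043 0.012] gap 28.84 q6 -85.7
```

Emit:
servo_tool --xyz '[[0,0,-2],[0,0,-2],[0,0,-2],[0,0,-2],[0,0,-2],[0,0,-2],[0,0,-2],[0,0,0]]' --delta_rot '[[0,0,0],[0,0,0],[0,0,0],[0,0,0],[0,0,0],[0,0,0],[0,0,0],[0,0,0]]' --claw '[0.3,0.3,0.3,0.3,0.3,0.3,0.3,0.3]'

```text
clock: 12.08
position: [476.2, -179.7, 226.5]
orientation: [0.46, 1.522, -0.46]
force: [-0.6, 0.0, -1.7]
finger_gap: 29.1
```

```bash
python3 -c "
from h import *
st()"
```

```text
t 12.07 pos [ 476.23 -179.74  226.49] yaw 56.33 tilt [-0.0003  0.    ] F [-0.61  0.03 -1.65] M [-0.01  -0.06   0.002] gap 29.15 q6 -85.7
```

Emit:
servo_tool --xyz '[[0,0,-0.5],[0,0,-0.5],[0,0,-0.4],[0,0,0]]' --delta_rot '[[0,0,0],[0,0,0],[0,0,0],[0,0,0]]' --claw '[0.3,0.3,0.3,0.3]'

```text
clock: 12.58
position: [476.3, -179.7, 225.2]
orientation: [0.46, 1.521, -0.46]
force: [0.6, -0.7, -1.7]
finger_gap: 29.3
```

Emit:
servo_tool --xyz '[[0,0,-0.3],[0,0,0]]' --delta_rot '[[0,0,0],[0,0,0]]' --claw '[0.3,0.3]'

```text
clock: 12.82
position: [476.2, -179.8, 225.0]
orientation: [0.46, 1.521, -0.46]
force: [-0.2, 0.0, -2.1]
finger_gap: 28.9
```

Emit:
servo_tool --xyz '[[0,0,-0.3],[0,0,0]]' --delta_rot '[[0,0,0],[0,0,0]]' --claw '[0.3,0.3]'

```text
clock: 13.08
position: [476.3, -179.8, 224.8]
orientation: [0.46, 1.521, -0.46]
force: [-1.0, 0.6, 2.0]
finger_gap: 29.0
```

Emit:
servo_tool --xyz '[[0,0,-0.3],[0,0,0]]' --delta_rot '[[0,0,0],[0,0,0]]' --claw '[0.3,0.3]'

```text
clock: 13.32
position: [476.3, -179.8, 224.7]
orientation: [0.46, 1.521, -0.46]
force: [-2.6, 1.7, 6.2]
finger_gap: 29.2
```

Emit:
servo_tool --xyz '[[0,0,0.3],[0,0,0],[0,0,0],[0,0,0],[0,0,0],[0,0,0],[0,0,0],[0,0,0],[0,0,0]]' --delta_rot '[[0,0,0],[0,0,-10],[0,0,-10],[0,0,-10],[0,0,-10],[0,0,-10],[0,0,-10],[0,0,-10],[0,0,0]]' --claw '[0.3,0.3,0.3,0.3,0.3,0.3,0.3,0.3,0.3]'

```text
clock: 14.45
position: [476.3, -179.8, 224.8]
orientation: [1.382, 1.087, -1.382]
force: [0.1, -0.5, 3.8]
finger_gap: 29.0
```

```bash
python3 -c "
from h import *
st()"
```

```text
t 14.45 pos [ 476.33 -179.83  224.82] yaw -13.63 tilt [ 0.0004 -0.0002] F [ 0.14 -0.49  3.76] M [-0.015 -0.001 -0.027] gap 29.0 q6 -15.7
```

Emit:
servo_tool --xyz '[[0,0,0],[0,0,0],[0,0,0],[0,0,0]]' --delta_rot '[[0,0,-7],[0,0,-7],[0,0,-7],[0,0,0]]' --claw '[0.3,0.3,0.3,0.3]'

```text
clock: 14.95
position: [476.3, -179.7, 224.8]
orientation: [1.637, 0.863, -1.636]
force: [-0.4, 3.1, 5.4]
finger_gap: 29.1
```

```bash
python3 -c "
from h import *
st()"
```

```text
t 14.95 pos [ 476.31 -179.66  224.76] yaw -34.42 tilt [0.0002 0.0003] F [-0.36  3.08  5.39] M [ 0.396  0.02  -0.011] gap 29.06 q6 5.1
```

Emit:
servo_tool --xyz '[[-0.1,0.3,0],[0,0,0],[0,0,0]]' --delta_rot '[[0,0,0],[0,0,-5],[0,0,0]]' --claw '[0.3,0.3,0.3]'

```text
clock: 15.32
position: [476.2, -179.4, 224.7]
orientation: [1.696, 0.8, -1.696]
force: [0.1, 2.2, 2.8]
finger_gap: 29.0
```

```bash
python3 -c "
from h import *
st()"
```

```text
t 15.32 pos [ 476.18 -179.4   224.68] yaw -39.5 tilt [0.     0.0001] F [0.13 2.16 2.75] M [ 0.346 -0.103 -0.026] gap 29.03 q6 10.2
```

Emit:
servo_tool --xyz '[[-0.1,0.3,0],[0,0,0],[0,0,0]]' --delta_rot '[[0,0,0],[0,0,-5],[0,0,0]]' --claw '[0.3,0.3,0.3]'

```text
clock: 15.7
position: [476.0, -179.1, 224.6]
orientation: [1.755, 0.735, -1.755]
force: [1.0, 1.4, 3.0]
finger_gap: 28.9
```

```bash
python3 -c "
from h import *
st()"
```

```text
t 15.7 pos [ 476.02 -179.11  224.61] yaw -44.55 tilt [-0.0002  0.0002] F [1.02 1.41 2.96] M [ 0.367 -0.069  0.002] gap 28.89 q6 15.2
```

Emit:
servo_tool --xyz '[[-0.1,0.2,0],[0,0,-0.15],[0,0,-0.15],[0,0,0]]' --delta_rot '[[0,0,0],[0,0,-5],[0,0,-5],[0,0,0]]' --claw '[0.3,0.3,0.3,0.3]'

```text
clock: 16.2
position: [475.9, -179.0, 224.3]
orientation: [1.867, 0.597, -1.868]
force: [-0.5, 1.2, 2.0]
finger_gap: 29.0
```

```bash
python3 -c "
from h import *
st();s=get_state();print(s['effort'][5])"
```

```text
t 16.2 pos [ 475.89 -178.96  224.34] yaw -54.56 tilt [-0.0002  0.0001] F [-0.55  1.24  1.99] M [ 0.254 -0.002 -0.01 ] gap 29.03 q6 25.3
1.6192922741174698
```

Emit:
servo_tool --xyz '[[0,0,-0.15],[0,0,-0.15],[0,0,-0.15]]' --delta_rot '[[0,0,-5],[0,0,-5],[0,0,-5]]' --claw '[0.3,0.3,0.3]'

```text
clock: 16.58
position: [476.0, -178.9, 224.3]
orientation: [2.028, 0.365, -2.027]
force: [-0.2, 5.4, 9.9]
finger_gap: 29.1
```

```bash
python3 -c "
from h import *
st();s=get_state();print(s['effort'][5])"
```

```text
t 16.57 pos [ 476.01 -178.87  224.27] yaw -69.61 tilt [0.0003 0.0002] F [-0.24  5.41  9.87] M [0.822 0.203 0.169] gap 29.14 q6 40.3
-2.1118200570344925
```

Emit:
servo_tool --xyz '[[0,0.3,0.5],[0,0,0]]' --delta_rot '[[0,0,0],[0,0,0]]' --claw '[0.3,0.3]'

```text
clock: 16.82
position: [475.9, -178.7, 224.3]
orientation: [2.026, 0.367, -2.027]
force: [1.0, 0.6, 0.0]
finger_gap: 29.0
```

```bash
python3 -c "
from h import *
st();s=get_state();print(s['effort'][5])
s=eyes.grab_frame('side');crop(s,300,140,60,60,11,'pics/s7c.png');st()"
```

```text
t 16.82 pos [ 475.93 -178.65  224.32] yaw -69.5 tilt [-0.0001  0.0001] F [1.02 0.56 0.  ] M [ 0.15  -0.193  0.034] gap 28.98 q6 40.2
0.03871477791108191
t 16.88 pos [ 475.91 -178.66  224.29] yaw -69.53 tilt [-0.0002  0.0002] F [ 1.27  1.73 -0.41] M [ 0.123 -0.202  0.039] gap 28.78 q6 40.3
```

View pics/s7c.png

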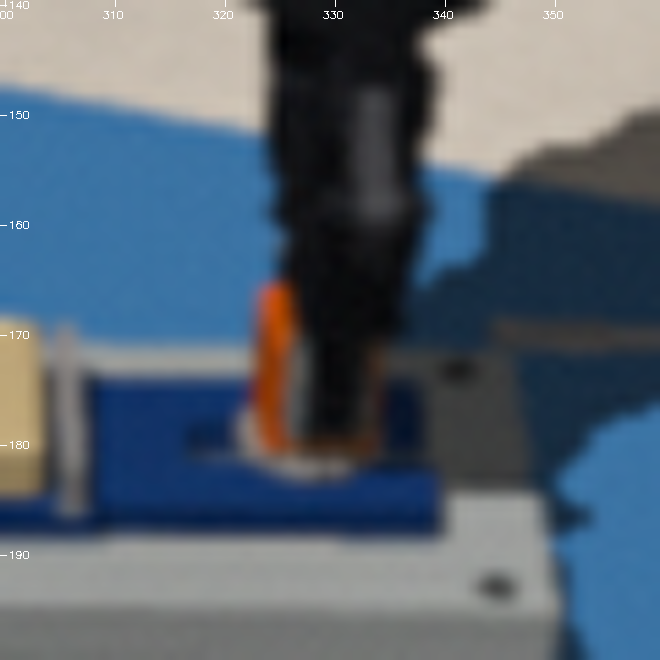

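Emit:
servo_tool --xyz '[[0,0,-0.2],[0,0,0],[0,0,0]]' --delta_rot '[[0,0,-5],[0,0,-5],[0,0,0]]' --claw '[0.3,0.3,0.3]'

```text
clock: 17.25
position: [475.9, -178.6, 224.3]
orientation: [2.126, 0.194, -2.126]
force: [-0.4, 0.5, 3.8]
finger_gap: 28.7
```

```bash
python3 -c "
from h import *
st();s=get_state();print(s['effort'][5])"
```

```text
t 17.25 pos [ 475.95 -178.64  224.3 ] yaw -79.57 tilt [-0.      0.0002] F [-0.42  0.49  3.82] M [ 0.398  0.017 -0.082] gap 28.72 q6 50.3
1.5439429879188538
```

Emit:
servo_tool --xyz '[[0,0,0],[0,0,0]]' --delta_rot '[[0,0,0],[0,0,0]]' --claw '[0.3,0.3]'

```text
clock: 17.5
position: [475.9, -178.6, 224.3]
orientation: [2.126, 0.195, -2.126]
force: [-0.8, 2.2, 4.5]
finger_gap: 29.1
```

```bash
python3 -c "
from h import *
st();s=get_state();print(s['effort'][5])"
```

```text
t 17.5 pos [ 475.93 -178.64  224.29] yaw -79.54 tilt [-0.      0.0001] F [-0.79  2.16  4.53] M [ 0.512  0.143 -0.036] gap 29.08 q6 50.3
-0.010223316494375467
```

Emit:
servo_tool --xyz '[[0,0,0],[0,0,0],[0,0,0],[0,0,0]]' --delta_rot '[[0,0,-2.5],[0,0,-2.5],[0,0,-2.5],[0,0,-2.5]]' --claw '[0.3,0.3,0.3,0.3]'

```text
clock: 18.0
position: [475.9, -178.6, 224.3]
orientation: [2.218, 0.008, -2.218]
force: [0.3, 3.0, 5.1]
finger_gap: 28.9
```

```bash
python3 -c "
from h import *
st();s=get_state();print(s['effort'][5])"
```

```text
t 18.0 pos [ 475.94 -178.58  224.29] yaw -89.62 tilt [-0.      0.0002] F [0.27 2.95 5.13] M [0.503 0.043 0.175] gap 28.9 q6 60.4
-0.9769009798765182
```

Emit:
servo_tool --xyz '[[0,0,0],[0,0,0],[0,0,0],[0,0,0]]' --delta_rot '[[0,0,-2.5],[0,0,-2.5],[0,0,-2.5],[0,0,-2.5]]' --claw '[0.3,0.3,0.3,0.3]'

```text
clock: 18.5
position: [475.9, -178.5, 224.3]
orientation: [-2.134, 0.179, 2.134]
force: [0.2, 5.0, 5.2]
finger_gap: 29.4
```

```bash
python3 -c "
from h import *
st();s=get_state();print(s['effort'][5])"
```

```text
t 18.5 pos [ 475.95 -178.5   224.28] yaw -99.61 tilt [-0.      0.0004] F [0.15 4.98 5.17] M [0.74  0.132 0.166] gap 29.38 q6 70.4
-0.9709805622696877
```

Emit:
servo_tool --xyz '[[-0.1,0.3,0.3],[0,0,0],[0,0,0],[0,0,0],[0,0,0]]' --delta_rot '[[0,0,0],[0,0,-2],[0,0,-2],[0,0,-2],[0,0,-2]]' --claw '[0.3,0.3,0.3,0.3,0.3]'

```text
clock: 19.12
position: [475.8, -178.3, 224.4]
orientation: [-2.053, 0.321, 2.054]
force: [1.5, 1.5, -4.6]
finger_gap: 29.0
```

```bash
python3 -c "
from h import *
st();s=get_state();print(s['effort'][5])"
```

```text
t 19.12 pos [ 475.79 -178.31  224.36] yaw -107.8 tilt [-0.0003  0.0003] F [ 1.46  1.54 -4.6 ] M [ 0.241 -0.255  0.155] gap 29.04 q6 78.6
-0.8189214393496513
```

Emit:
servo_tool --xyz '[[0,0,0],[0,0,0]]' --delta_rot '[[0,0,0],[0,0,0]]' --claw '[0.3,0.3]'

```text
clock: 19.38
position: [475.8, -178.3, 224.3]
orientation: [-2.055, 0.319, 2.056]
force: [1.6, 1.6, -6.7]
finger_gap: 28.8
```

```bash
python3 -c "
from h import *
st();s=get_state();print(s['effort'][5])"
```

```text
t 19.38 pos [ 475.78 -178.32  224.34] yaw -107.65 tilt [-0.0003  0.0003] F [ 1.63  1.55 -6.67] M [ 0.244 -0.255  0.006] gap 28.8 q6 78.4
0.08640280924737453
```

Emit:
servo_tool --xyz '[[0,0.2,-0.3],[0,0,0],[0,0,0],[0,0,0]]' --delta_rot '[[0,0,0],[0,0,-1.5],[0,0,-1.5],[0,0,-1.5]]' --claw '[0.3,0.3,0.3,0.3]'

```text
clock: 19.88
position: [475.8, -178.2, 224.3]
orientation: [-2.008, 0.395, 2.008]
force: [-0.7, 0.9, -0.9]
finger_gap: 29.1
```

```bash
python3 -c "
from h import *
st();s=get_state();print(s['effort'][5])"
```

```text
t 19.88 pos [ 475.84 -178.18  224.31] yaw -112.28 tilt [ 0.0001 -0.    ] F [-0.67  0.9  -0.88] M [0.093 0.232 0.118] gap 29.05 q6 83.1
-0.5403059720993042
```

Emit:
servo_tool --xyz '[[0,0,0]]' --delta_rot '[[0,0,0]]' --claw '[0.3]'

```text
clock: 20.0
position: [475.8, -178.2, 224.3]
orientation: [-2.009, 0.394, 2.009]
force: [-1.7, -0.4, -0.2]
finger_gap: 29.0
```

```bash
python3 -c "
from h import *
st();s=get_state();print(s['effort'][5])"
```

```text
t 20.0 pos [ 475.85 -178.16  224.31] yaw -112.21 tilt [ 0.0001 -0.    ] F [-1.65 -0.45 -0.21] M [ 0.04   0.281 -0.038] gap 28.95 q6 83.0
0.4607217852026224
```

Emit:
servo_tool --xyz '[[0,0,0],[0,0,0],[0,0,0],[0,0,0]]' --delta_rot '[[0,0,-1.5],[0,0,-1.5],[0,0,-1.5],[0,0,-1.5]]' --claw '[0.3,0.3,0.3,0.3]'

```text
clock: 20.5
position: [475.9, -178.1, 224.3]
orientation: [-1.946, 0.49, 1.945]
force: [-1.4, 2.0, 1.5]
finger_gap: 28.9
```

```bash
python3 -c "
from h import *
st();s=get_state();print(s['effort'][5])"
```

```text
t 20.5 pos [ 475.89 -178.14  224.28] yaw -118.27 tilt [0.0002 0.0001] F [-1.39  2.02  1.45] M [0.227 0.16  0.116] gap 28.89 q6 89.1
-0.5290089547634125
```

Emit:
servo_tool --xyz '[[0,0,0],[0,0,0],[0,0,0]]' --delta_rot '[[0,0,-1.5],[0,0,-1.5],[0,0,-1.5]]' --claw '[0.3,0.3,0.3]'

```text
clock: 20.88
position: [475.9, -178.1, 224.3]
orientation: [-1.897, 0.558, 1.897]
force: [-1.0, 1.7, 2.8]
finger_gap: 29.3
```

```bash
python3 -c "
from h import *
st();s=get_state();print(s['effort'][5])"
```

```text
t 20.88 pos [ 475.9  -178.14  224.27] yaw -122.77 tilt [0.0003 0.0001] F [-1.    1.74  2.81] M [0.423 0.009 0.128] gap 29.29 q6 93.5
-0.5023044347763062
```

Emit:
servo_tool --xyz '[[0,0,0],[0,0,0],[0,0,0],[0,0,0]]' --delta_rot '[[0,0,-1.5],[0,0,-1.5],[0,0,-1.5],[0,0,-1.5]]' --claw '[0.3,0.3,0.3,0.3]'

```text
clock: 21.38
position: [475.9, -178.1, 224.3]
orientation: [-1.831, 0.644, 1.83]
force: [0.5, 2.9, 4.5]
finger_gap: 28.9
```

```bash
python3 -c "
from h import *
st();s=get_state();print(s['effort'][5])
s=eyes.grab_frame('side');crop(s,300,140,60,60,11,'pics/s8c.png')"
```

```text
t 21.38 pos [ 475.89 -178.12  224.29] yaw -128.77 tilt [0.0003 0.0001] F [0.52 2.9  4.52] M [ 0.673 -0.108  0.263] gap 28.92 q6 99.5
-0.4495614767074585
```

View pics/s8c.png

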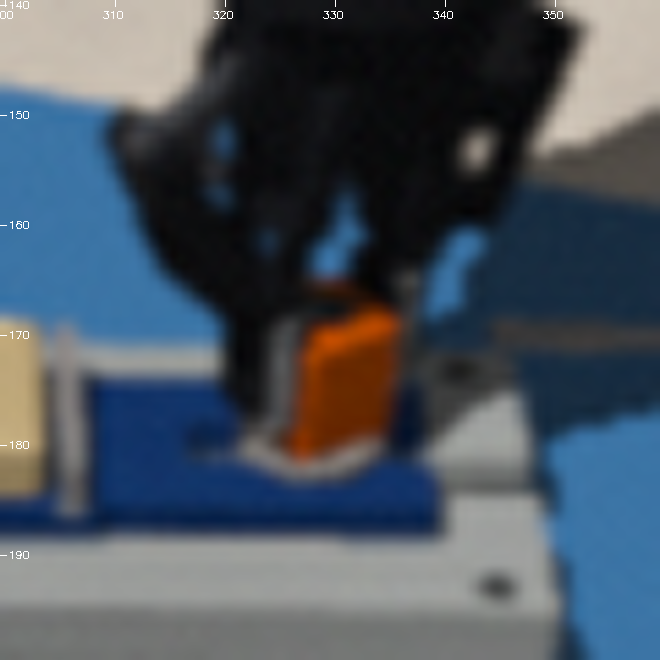

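Emit:
servo_tool --xyz '[[0,0,0.2],[0,0,0]]' --delta_rot '[[0,0,0],[0,0,0]]' --claw '[0.3,0.3]'

```text
clock: 21.68
position: [475.9, -178.1, 224.3]
orientation: [-1.832, 0.642, 1.832]
force: [3.0, 3.2, -0.6]
finger_gap: 28.8
```

```bash
python3 -c "
from h import *
st();s=get_state();print(s['effort'][5])"
```

```text
t 21.68 pos [ 475.89 -178.13  224.31] yaw -128.66 tilt [0.0002 0.0002] F [ 3.01  3.18 -0.63] M [ 0.548 -0.498 -0.089] gap 28.83 q6 99.4
-0.060965430457144976
```

Emit:
servo_tool --xyz '[[0,0,0],[0,0,0]]' --delta_rot '[[0,0,-0.4],[0,0,-0.4]]' --claw '[0.3,0.3]'

```text
clock: 21.92
position: [475.9, -178.1, 224.3]
orientation: [-1.822, 0.654, 1.823]
force: [3.5, 3.4, -1.5]
finger_gap: 29.4
```

```bash
python3 -c "
from h import *
st();s=get_state();print(s['effort'][5])"
```

```text
t 21.93 pos [ 475.86 -178.11  224.29] yaw -129.49 tilt [0.     0.0002] F [ 3.54  3.37 -1.53] M [ 0.66  -0.665  0.195] gap 29.36 q6 100.3
0.01514736155513674
```

Emit:
servo_tool --xyz '[[0,0,0],[0,0,0]]' --delta_rot '[[0,0,-0.3],[0,0,-0.3]]' --claw '[0.3,0.3]'

```text
clock: 22.18
position: [475.8, -178.1, 224.3]
orientation: [-1.816, 0.662, 1.816]
force: [4.2, 3.8, -3.9]
finger_gap: 29.0
```

```bash
python3 -c "
from h import *
st();s=get_state();print(s['effort'][5])"
```

```text
t 22.18 pos [ 475.82 -178.11  224.28] yaw -130.09 tilt [-0.0001  0.0002] F [ 4.2   3.84 -3.87] M [ 0.619 -0.723  0.176] gap 28.98 q6 100.9
0.0778846861794591
```

Emit:
servo_tool --xyz '[[0.3,0.2,-0.2],[0,0,0],[0,0,0],[0,0,0]]' --delta_rot '[[0,0,0],[0,0,-0.4],[0,0,-0.4],[0,0,-0.4]]' --claw '[0.3,0.3,0.3,0.3]'

```text
clock: 22.68
position: [476.1, -178.0, 224.3]
orientation: [-1.802, 0.679, 1.802]
force: [-2.9, 2.1, 3.2]
finger_gap: 29.3
```

```bash
python3 -c "
from h import *
st();s=get_state();print(s['effort'][5])"
```

```text
t 22.68 pos [ 476.06 -178.01  224.28] yaw -131.3 tilt [-0.0001 -0.0001] F [-2.93  2.08  3.23] M [0.255 0.482 0.259] gap 29.3 q6 102.1
0.07135134190320969
```

Emit:
servo_tool --xyz '[[-0.1,0.1,-0.0],[0,0,0]]' --delta_rot '[[0,0,0],[0,0,0]]' --claw '[0.3,0.3]'

```text
clock: 22.92
position: [476.0, -178.0, 224.3]
orientation: [-1.803, 0.679, 1.802]
force: [-2.2, -0.2, 3.1]
finger_gap: 29.0
```

```bash
python3 -c "
from h import *
st();s=get_state();print(s['effort'][5])"
```

```text
t 22.93 pos [ 476.03 -177.96  224.28] yaw -131.27 tilt [ 0.0001 -0.0002] F [-2.24 -0.16  3.1 ] M [-0.054  0.465  0.112] gap 29.05 q6 102.1
0.15821557492017746
```

Emit:
servo_tool --xyz '[[0,0,0],[0,0,0],[0,0,0],[0,0,0]]' --delta_rot '[[0,0,0],[0,0,0],[0,0,0],[0,0,0]]' --claw '[0.45,0.55,0.6,0.6]'

```text
clock: 23.42
position: [476.1, -177.8, 224.2]
orientation: [-1.803, 0.679, 1.802]
force: [-0.4, 0.2, -0.0]
finger_gap: 50.8
```

```bash
python3 -c "
from h import *
st();s=get_state();print(s['effort'][5])"
```

```text
t 23.43 pos [ 476.07 -177.84  224.25] yaw -131.27 tilt [0.0002 0.    ] F [-0.41  0.23 -0.03] M [0.047 0.012 0.007] gap 50.8 q6 102.1
0.0006404178384400439
```

Emit:
servo_tool --xyz '[[0,0,0],[0,0,0],[0,0,0]]' --delta_rot '[[0,0,-0.4],[0,0,-0.4],[0,0,-0.4]]' --claw '[0.6,0.6,0.6]'

```text
clock: 23.8
position: [476.1, -177.8, 224.2]
orientation: [-1.789, 0.695, 1.788]
force: [0.2, 0.6, -0.1]
finger_gap: 51.4
```

```bash
python3 -c "
from h import *
st();s=get_state();print(s['effort'][5])"
```

```text
t 23.8 pos [ 476.06 -177.85  224.24] yaw -132.5 tilt [0.0001 0.    ] F [ 0.2   0.56 -0.11] M [-0.035  0.053 -0.027] gap 51.4 q6 103.3
-0.1833680458366871
```

Emit:
servo_tool --xyz '[[0,0,0],[0,0,0],[0,0,0]]' --delta_rot '[[0,0,-1.5],[0,0,-1.5],[0,0,-1.5]]' --claw '[0.6,0.6,0.6]'

```text
clock: 24.18
position: [476.1, -177.8, 224.2]
orientation: [-1.736, 0.756, 1.736]
force: [-0.6, -0.2, 0.1]
finger_gap: 51.1
```

```bash
python3 -c "
from h import *
st();s=get_state();print(s['effort'][5])"
```

```text
t 24.18 pos [ 476.05 -177.83  224.21] yaw -137.08 tilt [0.0001 0.0001] F [-0.62 -0.24  0.08] M [-0.017  0.005  0.012] gap 51.13 q6 107.9
-0.6886500120162964
```

Emit:
servo_tool --xyz '[[0,0,5],[0,0,15],[0,0,30],[0,0,40],[0,0,40],[-20,40,20],[-20,50,10],[-20,50,0],[-20,50,0],[-20,50,0],[0,0,0]]' --delta_rot '[[0,0,0],[0,0,0],[0,0,0],[0,0,0],[0,0,0],[0,0,0],[0,0,0],[0,0,0],[0,0,0],[0,0,0],[0,0,0]]' --claw '[0.6,0.6,0.6,0.6,0.6,0.6,0.6,0.6,0.6,0.6,0.6]'

```text
clock: 25.55
position: [374.5, 64.7, 385.6]
orientation: [-1.742, 0.75, 1.738]
force: [0.4, -0.5, -0.5]
finger_gap: 50.9
```

Run:
```python
from h import *
st()
s=eyes.grab_frame('side');t=eyes.grab_frame('top');cv2.imwrite('pics/s9.png',s);cv2.imwrite('pics/t9.png',t)
crop(s,290,150,70,55,11,'pics/s9c.png');crop(t,345,205,60,60,11,'pics/t9c.png')
```

```text
t 25.55 pos [374.51  64.66 385.63] yaw -136.7 tilt [0.0022 0.0005] F [ 0.44 -0.51 -0.5 ] M [ 0.    -0.023  0.015] gap 50.95 q6 134.8
```

View pics/s9c.png

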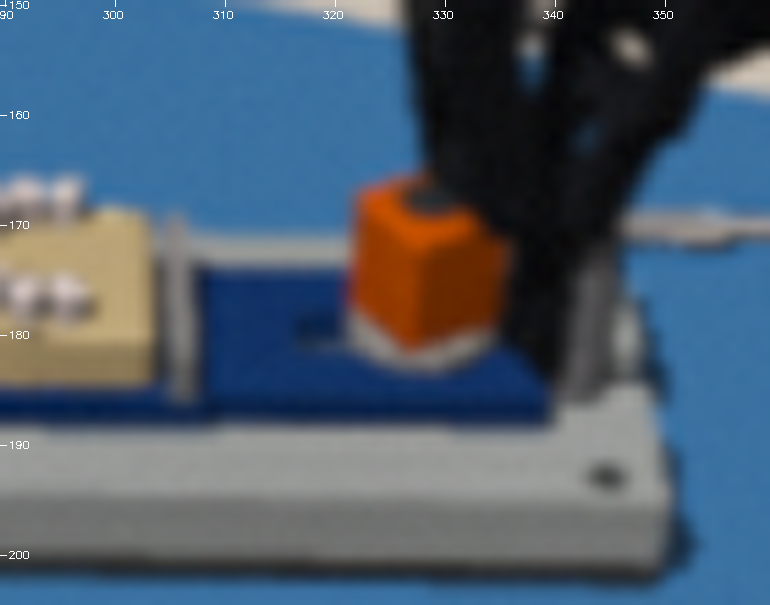

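View pics/t9c.png

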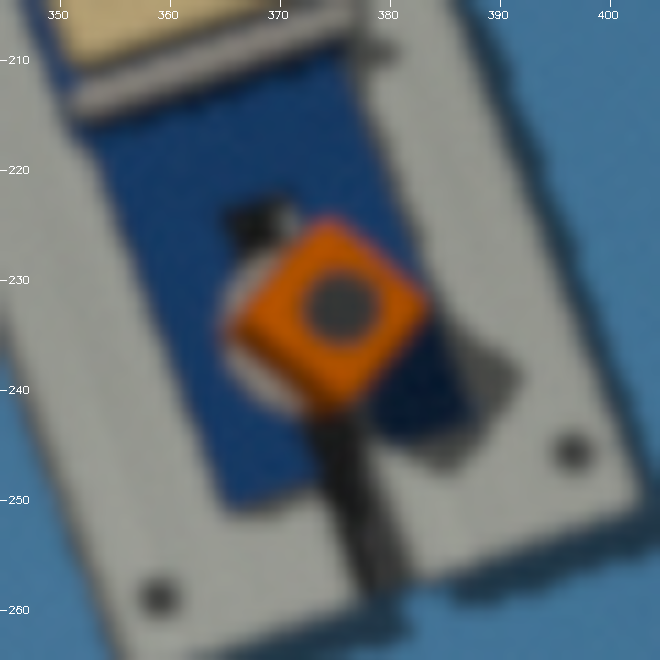

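View pics/t9.png

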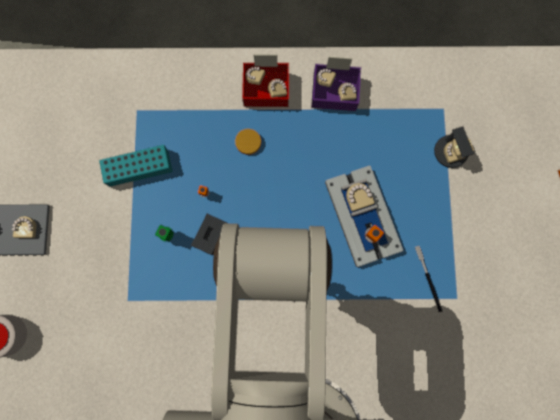

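Run:
```python
from h import *
a=cv2.cvtColor(cv2.imread('pics/top0.png'),6).astype(np.float32);b=cv2.cvtColor(cv2.imread('pics/t9.png'),6).astype(np.float32)
for n,(x,y,w,h) in dict(cast=(338,178,44,36),baseend=(325,165,60,18),tin=(230,125,36,34),cast2small=(190,180,24,24),knife=(410,240,35,75),box=(95,140,80,50),green=(152,222,24,24)).items():
    print(n,cv2.phaseCorrelate(a[y:y+h,x:x+w].copy(),b[y:y+h,x:x+w].copy()))
workorder.hand_in(); st()
```

```text
cast ((0.5138416583587606, -0.022075381012452766), 1.0076346803594518)
baseend ((0.07695879860344235, 0.04765100011643142), 1.0028388188944923)
tin ((-0.04459059640007368, -0.05369234576371795), 0.9641903050151872)
cast2small ((-0.004346671889042142, 0.06521311931698826), 0.9481381881568167)
knife ((0.09218829584856536, 0.3214662510677897), 0.6684354405932956)
box ((-0.05688266976601142, -0.012820120134627189), 0.9777267589569092)
green ((0.0038851484154367455, -0.05486662931010855), 0.9749598163697455)
the job is handed in; nothing more can be done
the job is handed in; nothing more can be done
```

The T-bolt is in the fork with its nut tight, and the job is handed in at about 25.6 s of the 64 s.

**What I did:** I gripped the large orange nut in the parking block, centring it with two grips at right angles. I lowered the head lengthwise through the fork without side contact until I felt the slot floor. I then turned the nut about 188° clockwise in one grip, let go and moved clear.

**Tightness:** The moment was 0.12–0.17 N m while the nut ran freely, which is above the stated 0.06. It rose after about 180°, and the last reading while turning was 0.26 N m. Some of that is side load from the gripper, so I put the real tightening moment at about 0.2–0.25 N m. It fluctuated on the way (0.26, 0.20, 0.18, 0.26), so this is an estimate. I did not grip the nut again to check it.

**Forces:** The largest reading I saw was about 11 N, at the wrist.

**Last pictures:**
- **Nut:** its flange sits flat on both prongs, centred in the fork.
- **Other items:** the tin, bur box, small orange bolt and green bolt have not moved. I compared the spare cast with the earlier pictures by neither eye nor image code.
- **Wax knife:** the comparison was weak, showing 0.3 px in a shadowed area. The arm never came near it.
- **Holder:** this check disagrees. The cast on the holder showed an apparent 0.5 px (about 1 mm) shift in the top view, mostly across the slot. The fork corners looked unchanged by eye. It could be sideways play taken up by clamping, or lighting. I saw no clear movement along the slot.

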